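# Shut the feed valve and hold a plaster mould on the filling nozzle

## Task

First shut the slip feed fully by swinging the ball valve's lever its quarter turn, until it stands square to the pipe on the side where the nozzle points. Then bring the plaster mould, kept upright, up to the spring-loaded nozzle so that its filling hole is centred on the rubber face and the mould stands square to it, and press it on gently with a steady push of about 12 N (20 N or more spoils the seal). Finish while still holding it pressed like that for a colleague to strap it; leave the valve shut, and the jar, jug, bowl and brush where they are.

Things in the scene. Friction and masses are not known exactly. Their poses are not given: they have to be found in the camera images.
- station: slip feed station fixed to the bench: grey block 70 mm wide, 85 high, nozzle in front; a 20 mm steel pipe (axis 45 mm up) runs sideways to a brass ball valve, then a post. Origin: on the bench under the nozzle's axis, 5 mm before the block's front. -x: where the nozzle points (roughly to the robot); +y: along the pipe, block to valve. Valve stem axis at x 27.5, y 170 mm.
- nozzle: horizontal steel tube 32 mm thick ending in a flat 40 mm rubber disc facing the station's -x. It slides straight back into the block against a spring of 800 N/m, no preload (12 N at 15 mm; travel 30 mm), and springs out again when let go. Axes as the station's; origin on its axis, 3 mm behind the rubber face; unpressed at x -45, z 45 mm in the station's frame.
- nozzle_face (a point): centre of the nozzle's flat rubber face, 45 mm above the bench; it moves with the nozzle. Unpressed it lies at x = -48 mm in the station's frame; axes as the station's.
- valve (a joint): angle of the valve's lever about its upright stem: 0 = open (along the pipe, pointing away from the block, station's +y), pi/2 = shut (square to the pipe, pointing station's -x). Shutting turns it counter-clockwise seen from above. Stiff (about 0.1 N m), stays where it is left; stops at both ends. May start up to 0.35 rad off open.
- valve_grip (a point): middle of the lever's black sleeve, 80 mm from the stem's axis, 96 mm above the bench. The sleeve is a bar 14 mm wide, 18 mm high and 75 mm long, its top 105 mm above the bench, free all round; the pipe's top is 50 mm below the sleeve's top. y axis along the lever, away from the stem.
- valve_hinge (a point): point on the lever's turning axis at the height of valve_grip; y axis along the lever.
- mould: closed plaster mould, an off-white block 110 mm long (x), 56 wide (y), 80 high (z) with a seam along its middle, about 0.5 kg, standing loose on the bench, to the right of the station as the robot sees it. Origin: centre of its underside. x points out of the end with the filling hole, at the start roughly away from the robot.
- mould_hole (a point): centre of the filling hole (a dark 20 mm disc, flat for our purposes) in the mould's end face, 55 mm along x from its centre and 45 mm above its underside.
- jar: lidded glass jar with a blue cap, 66 mm across, 85 mm high; a bystander. Origin: centre of its underside.
- jug: white plastic jug with a side handle, 110 mm across, 140 mm high; a bystander. Origin: centre of its underside.
- bowl: small terracotta bowl, 100 mm across, 45 mm high; a bystander. Origin: centre of its underside.
- brush: a brush lying on the bench; a bystander. Origin: middle of its underside; x along its length.
Not all that is in view belongs to the job. Leave any red look-alike of the mould alone.

How it is judged (in metres and radians):
On the way, in this order (a step that is already met when the one before it is completed fails the run):
1. the feed valve is shut, and the mould not yet on the nozzle (value of joint valve above 1.45 rad and contact force between mould and nozzle below 0.5 N), for 0.2 s.
2. the mould is pressed squarely on the nozzle with 8 to 16 N, valve shut (contact force between mould and nozzle between 8 and 16 N and y of mould_hole in the frame of nozzle_face between -0.008 and 0.008 m and z of mould_hole in the frame of nozzle_face between -0.008 and 0.008 m and angle between the x axis of mould and the x axis of nozzle, either way round below 0.12 rad and angle between mould's own z axis and vertical below 0.1 rad and linear speed of mould below 0.01 m/s and distance between mould_hole and nozzle_face below 0.012 m and value of joint valve above 1.45 rad), for 0.5 s.
At the end, for the whole second after the job is handed in: Valve lever within 7 degrees of its shut stop; the mould, upright and still, presses the nozzle with 8 to 16 N, its hole within 8 mm of the nozzle's centre sideways and in height and its axis within 7 degrees of the nozzle's; the robot's fingers are still holding or pushing it (all of step 2 and contact force between the fingers and mould above 3 N); the arm keeps its last pose, push and grip.
It fails at once if the jar, jug, bowl or brush is disturbed (moved more than 30 mm) (distance of any of jar, jug, bowl, brush from where it was at the start of the episode above 0.03 m).
It fails at once if the mould is tipped by more than 20 degrees (angle between mould's own z axis and vertical above 0.35 rad).
It fails at once if the nozzle is rammed (more than 20 N) (contact force between mould and nozzle above 20 N).
It also fails if it takes over 58 s, if anything falls off the work surface, if the arm or the gripper's body presses on something with over 40 N, if the wrist force passes 120 N, or if a joint passes its speed limit or range.

## Robot

A 6-joint arm with a two-finger parallel gripper is mounted at the origin on the work surface. World frame = base frame: x ahead of the robot, y to its left, z up, the work surface at z = 0. Lengths are in mm, angles in rad, forces in N, time in s.
With the tool pointing down it reaches from about 350 to 875 mm from the base axis. Payload 4.2 kg.
Tool frame: the origin (TCP) lies at the very end of the fingers, on their centre line; the grasp point (between the pads) lies 19 mm behind it; z points along the fingers, y is the line along which they close (so a half turn about z gives the same grasp; the last joint's range is limited). The gripper opens to 85 mm and grips with 20 to 120 N. Pads are 22 mm wide; open, the fingers measure 114 mm over their backs; the gripper's body (76 mm by 85 mm) begins 54 mm behind the grasp point. The pads swing forward as they close: fully open they stand 13 mm farther back than shut.
Start: joints at [-0.972, 0.385, 0.008, 0, -1.194, -0.259], TCP at [208.326, -589.236, 231.312] pointing down, gripper open.
Joint ranges: [-3.14, 3.14], [-1.21, 2.06], [-1.07, 1.41], [-3.16, 2.05], [-2.99, -0.16], [-3.1, 3.1]. Speed limits (rad/s): [2.79, 2.79, 3.14, 3.14, 3.14, 3.14].

## Interface

Orientations are given as a 3x3 rotation matrix whose columns are the frame's x, y, z axes.
In Python, from station import telemetry, eyes, manip gives the robot as it stands.
- The arm moves only by the shell command python3 -m jog 'ROWS' [OPENING] [FORCE]. ROWS is JSON, a list of rows, each a list of 2 entries, a list of its own where there are three numbers: the shift along the tool's x, y, z in mm, then the turn about the tool's z in rad. In form: [[[tx, ty, tz], twist], ...]. A call has 1 to 12 rows; each row shifts and turns the commanded pose from where the row before left it, along the tool's axes as they then stand; what a row does not reach is not made up. A row lasts 1/12 s, in which the tool goes at most 41.7 mm and 7.16 degrees, less where a joint would pass 70% of its speed; a pose out of reach is approached as far as the arm can. A call with a gripper value outside its range is refused whole. OPENING is the closure, from 0 (fully open) to 1 (shut), set as the call begins (- or left out, the last holds). The fingers move at their own pace and stop on an object; FORCE is the grip in N (left out, the last holds). Time passes only in rows, so rows that do not move let the fingers close. It gives the time, the measured TCP pose, the force, the opening and the grip force at its end, in the units of the state.
- telemetry.get_state(): the state, without advancing time (a new reading comes with each control period).
- eyes.capture(name): name is "scene" or "top" or "wrist"; returns a dict with "pixels" (420x560x3 uint8, red, green, blue), "K" (3x3 intrinsics, pixels), "R" (3x3) and "t" (3): a world point X has camera coordinates R X + t; the wrist camera has in their place "T_tool_cam" (4x4, takes a point from camera to tool coordinates, whose origin is the TCP and whose axes are the flange's). Camera axes: x right, y down, z forward; pixel columns grow to the right and rows downward; lengths in mm; the calibration is good to about 2 mm. A picture is of the moment at which its call begins: read the wrist's pose just before it. There is no depth.
- manip.hand_in(): hands the job in; it is judged then, once.
The state is a dict: "time_s": time; "q": joint angles; "joint_velocities": joint speeds; "joint_torque": joint torques, N m; "position": TCP position; "ee_rot": TCP orientation; "contact_force": force on the tool from outside, world axes, zero at the start; "torque": the same for the moment, N m; "gripper_width": opening from 0.0 (shut) to 1.0 (fully open); "grasp_force": force on a finger pad.
Only numpy, scipy, OpenCV 4.12 (cv2) and the standard library are available. Lean on these libraries where they do the work, as an engineer would, in place of code of your own. Each camera call takes 0.05 s, during which the arm holds its last target. There are 200 camera calls.

## Working session

There is one attempt and no reset: what is moved stays moved. The work goes in short steps, Python scripts to look and compute and a shell command to move; the robot and the scene stay as the last step left them, time stands still between calls to the robot, and variables do not carry over. Pictures are saved under pics/ and viewed, at most 10 in all, crops included, and the job is handed in when it is done.

```bash
mkdir -p pics; ls; python3 - <<'E'
from station import telemetry, eyes, manip
import cv2,pickle
s=telemetry.get_state()
print(s)
d={}
for n in("scene","top"):
    c=eyes.capture(n);d[n]=c
    cv2.imwrite(f"pics/{n}0.png",c["pixels"][:,:,::-1]);print(n,c["K"],c["R"],c["t"])
pickle.dump(d,open("c0.pkl","wb"))
E
```

```text
pics
{'time_s': 0.0, 'q': array([-9.72401123e-01,  3.85517253e-01,  6.60307312e-03, -5.00257917e-04,
       -1.19400525e+00, -2.58569348e-01]), 'joint_velocities': array([ 0.0007379 , -0.00076217,  0.00165553,  0.00067775,  0.00095361,
        0.0003325 ]), 'joint_torque': array([ 5.87542927e-04, -3.92287838e+01,  1.88400203e+01,  4.18596178e+00,
       -4.61930176e-03, -1.92305708e-05]), 'position': array([ 208.12364426, -588.69442146,  230.23622545]), 'ee_rot': array([[-9.42874189e-01, -3.33148021e-01, -8.11617102e-04],
       [-3.33148997e-01,  9.42872038e-01,  2.01619235e-03],
       [ 9.35605803e-05,  2.17140515e-03, -9.99997638e-01]]), 'contact_force': array([ 0.62684523,  0.33526662, -0.20179079]), 'torque': array([-0.00250703,  0.01495242, -0.0281435 ]), 'grasp_force': 0.0, 'gripper_width': 0.9984197240704606}
scene [[472.49938374   0.         287.28808797]
 [  0.         472.49938374 211.51351449]
 [  0.           0.           1.        ]] [[ 0.18639919  0.98241272 -0.01098163]
 [ 0.69260757 -0.13932386 -0.70773131]
 [-0.69681425  0.12431458 -0.70639634]] [-180.13457379 -289.73763769 1721.89376916]
top [[405.9195732    0.         278.65749102]
 [  0.         405.9195732  209.31385351]
 [  0.           0.           1.        ]] [[ 0.02283369 -0.99972672  0.00501077]
 [-0.99443085 -0.02322798 -0.10279952]
 [ 0.10288782 -0.00263557 -0.99468947]] [  52.85483094  517.56788824 1054.93278925]
```

View pics/scene0.png

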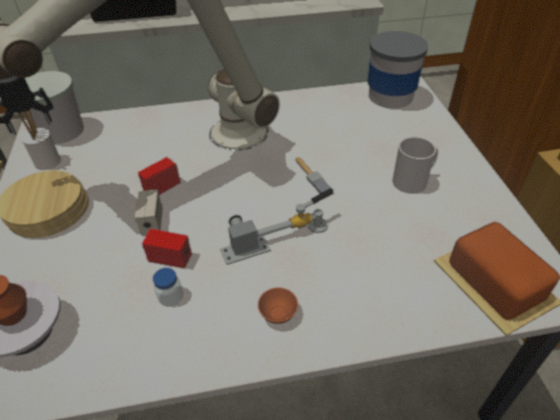

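View pics/top0.png

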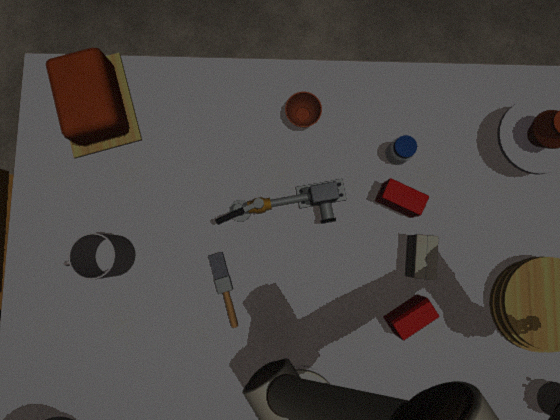

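The scene view shows the off-white mould at (150,212), with red look-alikes at (160,177) and (167,248). The nozzle block is at (243,237) and the black sleeve at (322,196). In the top view the mould is at (422,256), the reds at (403,197) and (411,317), the block at (323,190), the sleeve at (232,215) and the brush at (223,290).

Candidates for the mould, top view: off-white block (422,256), red block (403,197), red block (411,317). I choose the off-white one and check it in a crop.

```bash
python3 - <<'E'
import pickle,cv2,numpy as np
d=pickle.load(open("c0.pkl","rb"))
def cr(n,x,y,w,h,f):
    p=d[n]["pixels"][y:y+h,x:x+w,::-1]
    if n=="top": p=np.clip(p.astype(float)*1.7,0,255).astype(np.uint8)
    return cv2.resize(p,None,fx=f,fy=f,interpolation=cv2.INTER_CUBIC)
a=np.hstack([cr("top",200,170,160,60,5)]) #800x300
b=np.hstack([cr("top",390,220,60,60,5),cr("scene",120,180,50,60,5),cr("scene",285,180,50,60,5)])
cv2.imwrite("pics/crop1.png",np.vstack([a,b]));
E
```

```text
(no output)
```

View pics/crop1.png

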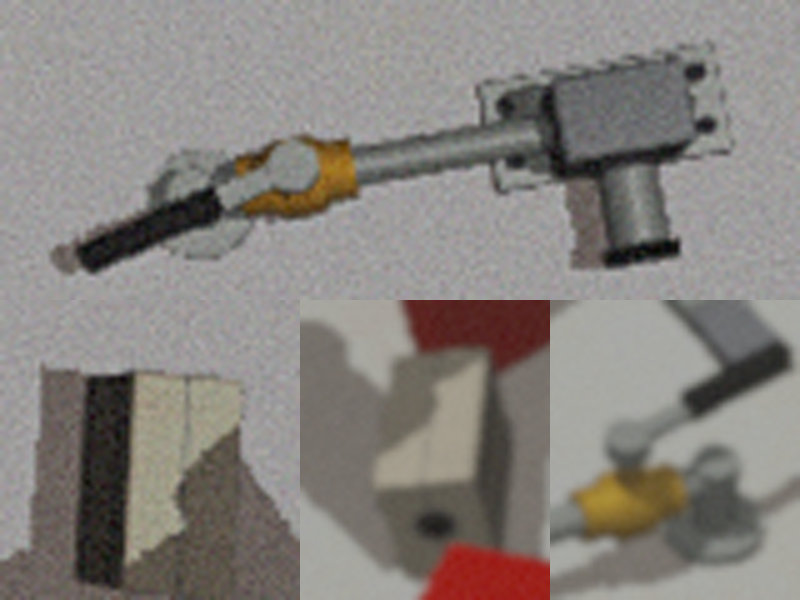

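The crop confirms the off-white block has a seam and a dark hole, with the hole facing away from the robot. In top-view pixels the sleeve runs (217,222) to (243,209), the stem cap is at (259,203) and the nozzle tip spans (321,222) to (336,220).

```bash
cat > h.py <<'E'
import numpy as np,cv2
from station import telemetry,eyes
def cam(name):
    s=telemetry.get_state(); c=eyes.capture(name)
    if name=="wrist":
        T=np.eye(4);T[:3,:3]=s["ee_rot"];T[:3,3]=s["position"]
        M=T@c["T_tool_cam"]; c["R"]=M[:3,:3].T; c["t"]=-c["R"]@M[:3,3]
    return c
def ray(c,uv,z):
    o=-c["R"].T@c["t"]; d=c["R"].T@np.linalg.inv(c["K"])@np.array([*uv,1.])
    return o+d*(z-o[2])/d[2]
def proj(c,X):
    p=c["K"]@(c["R"]@np.asarray(X,float)+c["t"]);return p[:2]/p[2]
E
python3 - <<'E'
import pickle;from h import *
d=pickle.load(open("c0.pkl","rb"));c=d["top"]
np.set_printoptions(precision=1,suppress=True)
A=lambda x,y:(200+x/5,170+y/5)
P={}
for k,p,z in [("sl_end",A(85,262),105),("sl_in",A(215,197),105),("cap",A(294,163),105),
 ("nozL",A(605,253),60),("nozR",A(678,240),60),("bBL",A(557,87),85),("bBR",A(688,63),85),("bFR",A(692,150),85),("bFL",A(562,172),85)]:
    P[k]=ray(c,p,z);print(k,P[k])
x=lambda v:np.arctan2(v[1],v[0])
print("yaw station from y axis", x(P["bFL"]-P["bFR"])-np.pi/2, x(P["bBL"]-P["bBR"])-np.pi/2,x(P["bBR"]-P["bFR"]))
B=lambda x,y:(390+x/5,220+(y-300)/5)
m=[ray(c,B(*p),80) for p in((133,371),(240,378),(237,592),(122,588))]
print(np.array(m));
E
```

```text
sl_end [472.2 215.9 105. ]
sl_in [505.8 153.  105. ]
cap [523.6 114.5 105. ]
nozL [486.1 -44.8  60. ]
nozR [493.7 -82.4  60. ]
bBL [567.9 -16.7  85. ]
bBR [581.8 -83.1  85. ]
bFR [537.3 -85.5  85. ]
bFL [524.6 -19.9  85. ]
yaw station from y axis 0.19181254173461437 0.2063924369776935 0.05334508285425399
[[ 455.8 -284.1   80. ]
 [ 453.5 -338.    80. ]
 [ 346.8 -334.6   80. ]
 [ 347.5 -277.3   80. ]]
```

```bash
python3 -m jog '[[[-30,28.6,-3],0],[[-30,28.6,-3],0],[[-30,28.6,-3],0],[[-30,28.6,-3],0],[[-30,28.6,-3],0],[[-30,28.6,-3],0],[[-30,28.6,-2],0],[[0,0,0],0.1],[[0,0,0],0.1],[[0,0,0],0.1],[[0,0,0],0.08],[[0,0,0],0]]' 0 30
python3 - <<'E'
from h import *; import pickle
c=cam("wrist");pickle.dump(c,open("w1.pkl","wb"));cv2.imwrite("pics/w1.png",c["pixels"][:,:,::-1]);print(c["T_tool_cam"],telemetry.get_state()["ee_rot"])
E
```

```text
time_s: 1.1
position: [339.5, -330.1, 251.0]
ee_rot: [[-0.999, 0.041, -0.001], [0.041, 0.999, 0.001], [0.001, 0.001, -1.0]]
contact_force: [-0.3, -0.2, 0.6]
gripper_width: 0.998
grasp_force: 0.0
[[ 2.85838678e-04 -9.56796563e-01 -2.90758070e-01  7.46334001e+01]
 [ 9.99999957e-01  2.55793808e-04  1.41340978e-04 -3.97357950e-02]
 [-6.08604480e-05 -2.90758098e-01  9.56796595e-01 -1.43302959e+02]
 [ 0.00000000e+00  0.00000000e+00  0.00000000e+00  1.00000000e+00]] [[-9.99266151e-01  3.82992776e-02 -5.69141938e-04]
 [ 3.82990387e-02  9.99266232e-01  4.24865321e-04]
 [ 5.84996354e-04  4.02755945e-04 -9.99999748e-01]]
```

View pics/w1.png

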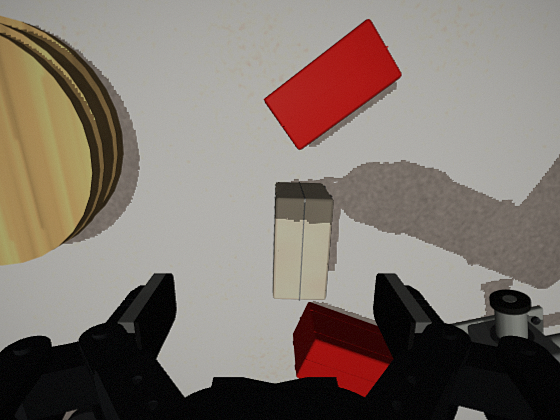

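The wrist view shows the mould's top face with corners near (274,197), (333,198), (327,299) and (272,298), and the seam from (303,197) to (299,299). Red blocks lie clear of its sides.

```bash
python3 - <<'E'
import pickle;from h import *
np.set_printoptions(precision=3,suppress=True)
c=pickle.load(open("w1.pkl","rb"));im=c["pixels"].astype(int)
sub=im[175:310,255:350]; 
# warm tint mask: R-B large, not red
m=((sub[...,0]-sub[...,2]>10)&(sub[...,0]-sub[...,1]<25)).astype(np.uint8)
n,l,st,ce=cv2.connectedComponentsWithStats(m);k=1+st[1:,4].argmax();print(st[k]+[255,175,0,0,0])
mm=(l==k)
for r in range(5,130,8):
    x=np.where(mm[r])[0]
    if len(x):print(r+175,x.min()+255,x.max()+255,im[r+175,300].tolist())
p=[ray(c,q,80) for q in((274,197.5),(333,198),(327.5,299),(272.5,298.5),(303.5,198),(299.5,299))]
print(np.array(p)); print((p[5]-p[4]),np.arctan2(*(p[5]-p[4])[1::-1]),np.mean(p[:4],0))
for a,b in((0,3),(1,2)):print(np.arctan2(*(p[b]-p[a])[1::-1]))
E
```

```text
[ 273  175   77  125 7234]
180 280 349 [178, 177, 171]
188 276 349 [50, 48, 42]
196 276 349 [52, 46, 39]
204 276 349 [105, 98, 86]
212 276 349 [104, 97, 83]
220 275 338 [197, 189, 166]
228 275 338 [177, 170, 150]
236 274 338 [179, 173, 150]
244 274 336 [181, 176, 155]
252 274 336 [174, 169, 148]
260 274 336 [174, 168, 147]
268 274 334 [149, 147, 131]
276 273 326 [112, 113, 107]
284 273 326 [106, 106, 102]
292 273 325 [133, 132, 122]
[[ 343.463 -330.443   80.   ]
 [ 346.255 -274.197   80.   ]
 [ 455.137 -278.924   80.   ]
 [ 452.179 -336.473   80.   ]
 [ 345.104 -302.331   80.   ]
 [ 453.932 -308.236   80.   ]]
[108.828  -5.905   0.   ] -0.05420452256625433 [ 399.259 -305.009   80.   ]
-0.055412368952681625
-0.04338921465311847
```

```bash
python3 -m jog '[[[-17,34.3,0],0],[[-17,34.3,0],0],[[-17,34.3,0],0],[[-17,34.3,0],0],[[-17,34.3,0],0],[[-17,34.3,0],0],[[-17,34.3,0],0],[[-17,34.3,0],0],[[-17,34.3,0],0],[[-17,34.3,0],0],[[-17,34.3,0],0],[[0,0,0],0]]' 
python3 -m jog '[[[0,0,0],0],[[0,0,0],0],[[0,0,0],0]]'
python3 - <<'E'
from h import *; import pickle
c=cam("wrist");pickle.dump(c,open("w2.pkl","wb"));cv2.imwrite("pics/w2.png",c["pixels"][:,:,::-1])
E
```

```text
time_s: 2.15
position: [544.4, 43.6, 250.4]
ee_rot: [[-0.999, 0.033, 0.001], [0.033, 0.999, 0.0], [-0.001, 0.0, -1.0]]
contact_force: [0.1, -0.5, 0.1]
gripper_width: 1.001
grasp_force: 0.0
time_s: 2.4
position: [541.0, 38.1, 251.2]
ee_rot: [[-0.999, 0.04, -0.001], [0.04, 0.999, -0.0], [0.001, -0.0, -1.0]]
contact_force: [0.4, 0.2, -0.2]
gripper_width: 0.998
grasp_force: 0.0
```

View pics/w2.png

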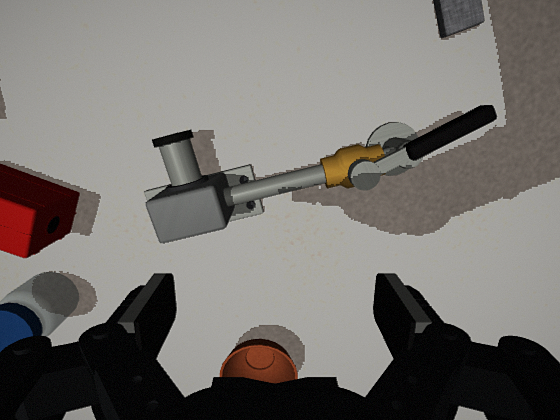

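The wrist view shows the stem cap at (365,175), the sleeve from (410,155) to (495,112), the nozzle's rubber face edge from (153,142) to (191,134) and the block at (187,205). I enlarge the nozzle and block.

```bash
python3 - <<'E'
import pickle;from h import *
c=pickle.load(open("w2.pkl","rb"));p=c["pixels"][120:255,135:335,::-1]
cv2.imwrite("pics/crop2.png",cv2.resize(p,None,fx=4,fy=4,interpolation=cv2.INTER_CUBIC))
im=c["pixels"].astype(int)
m=(im.max(2)<45).astype(np.uint8)
n,l,st,ce=cv2.connectedComponentsWithStats(m)
for k in range(1,n):
    if st[k,4]>80:
        pts=np.argwhere(l==k)[:,::-1].astype(np.float32);print(st[k],ce[k],cv2.minAreaRect(pts),cv2.boxPoints(cv2.minAreaRect(pts)).tolist() if st[k,4]<5000 else "")
E
```

```text
[433   0  14  38 235] [439.54893617  18.1787234 ] ((439.654296875, 18.184900283813477), (38.217647552490234, 6.268255233764648), 79.2156982421875) [[433.0000305175781, 0.0], [439.1575622558594, -1.1728668212890625], [446.3085632324219, 36.36980056762695], [440.1510314941406, 37.542667388916016]]
[ 383  105  114   55 2007] [444.63527653 132.49078226] ((439.22991943359375, 135.50729370117188), (28.279239654541016, 120.37899017333984), 70.01689910888672) [[377.83209228515625, 142.78829956054688], [490.9635009765625, 101.6496353149414], [500.62774658203125, 128.22628784179688], [387.496337890625, 169.36495971679688]]
[ 149  130   86   95 1397] [196.5876879  176.08160344] ((193.19186401367188, 172.3844757080078), (97.92498016357422, 79.02935028076172), 17.3116455078125) [[134.68902587890625, 195.5394287109375], [158.2056884765625, 120.090087890625], [251.6947021484375, 149.22952270507812], [228.17803955078125, 224.67886352539062]]
[   0  164   79   93 3350] [ 40.6841791  205.06238806] ((28.284671783447266, 214.96714782714844), (87.99884033203125, 77.31936645507812), 19.98310661315918) [[-26.27737045288086, 236.26275634765625], [0.14598464965820312, 163.59854125976562], [82.84671020507812, 193.67153930664062], [56.42335891723633, 266.33575439453125]]
[    0   274   560   146 41554] [275.39921548 371.32812726] ((279.5, 346.5), (145.0, 559.0), 90.0) 
[230 339  60  18 271] [260.25830258 344.37269373] ((259.8988342285156, 346.6558532714844), (59.07622146606445, 15.708520889282227), 2.9108378887176514) [[229.99996948242188, 352.9999694824219], [230.79769897460938, 337.3117370605469], [289.7976989746094, 340.3117370605469], [288.9999694824219, 355.9999694824219]]
```

View pics/crop2.png

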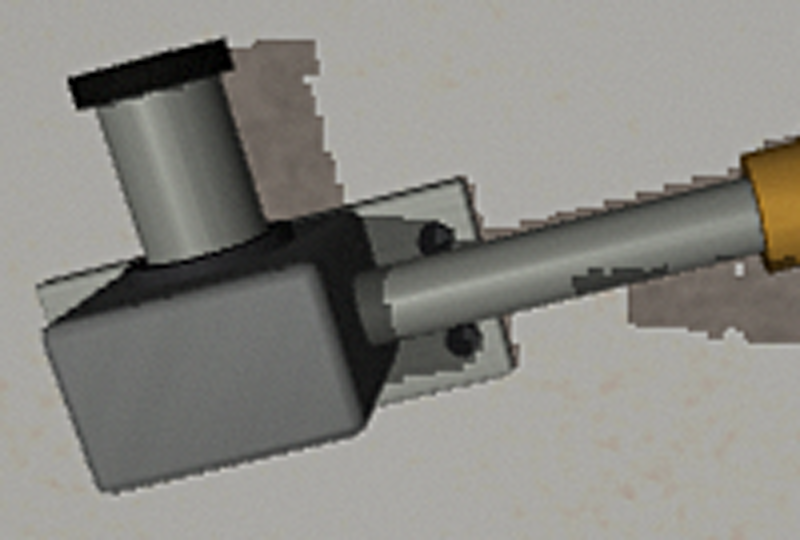

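The crop shows the block's top corners at about (146,202), (214,185), (225,229) and (161,243). The rubber's front rim runs from (152,140) to (191,130).

```bash
python3 - <<'E'
import pickle;from h import *
np.set_printoptions(precision=1,suppress=True)
c=pickle.load(open("w2.pkl","rb"))
C=lambda x,y:(135+x/4,120+y/4)
P={k:ray(c,p,z) for k,p,z in [("FR",C(43,330),85),("FL",C(318,262),85),("BL",C(360,435),85),("BR",C(105,492),85),("rubL",C(69,82),47),("rubR",C(226,42),47),
("cap",(365,175),110),("sl0",(410,155),105),("sl1",(495,111),105),("pipeA0",C(400,302),50),("pipeA1",C(750,220),50)]}
for k in P:print(k,P[k])
a=lambda k,l:np.arctan2(*(P[l]-P[k])[1::-1])
print("yaw:",a("FR","FL")-np.pi/2,a("BR","BL")-np.pi/2,a("FL","BL"),a("FR","BR"),a("rubL","rubR")-np.pi/2,a("pipeA0","pipeA1")-np.pi/2)
y=a("FR","FL")*.0+0.2
ex=np.array([np.cos(y),np.sin(y),0]);ey=np.array([-ex[1],ex[0],0])
face=(P["rubL"]+P["rubR"])/2;face[2]=45
print("face",face,"fromblock",(P["FR"]+P["FL"])/2-53*ex,"stem from face",face+75.5*ex+170*ey)
print("lever angle",a("sl0","sl1")-np.pi/2-y,a("cap","sl1")-np.pi/2-y,np.linalg.norm(P["sl1"]-P["sl0"]))
S=face+48*ex;print("S",S)
d=pickle.load(open("c0.pkl","rb"))
for n in d:
  print(n,proj(d[n],face),proj(d[n],S+27.5*ex+170*ey+[0,0,105]))
E
```

```text
FR [543.8 -83.5  85. ]
FL [530.1 -17.2  85. ]
BL [573.  -10.9  85. ]
BR [585.2 -74.5  85. ]
rubL [489.5 -82.6  47. ]
rubR [481.3 -42.1  47. ]
cap [521.1 115.7 110. ]
sl0 [506.4 154.4 105. ]
sl1 [473.4 221.1 105. ]
pipeA0 [548.8  -3.4  50. ]
pipeA1 [530.8  87.9  50. ]
yaw: 0.20355731777933683 0.1899691703937627 0.14480836049136744 0.2143156249736736 0.19854416068387915 0.19425669682147806
face [485.4 -62.4  45. ] fromblock [485.  -60.9  85. ] stem from face [525.6 119.3  45. ]
lever angle 0.2597817418016219 0.22459557497306742 74.35714930856972
S [532.5 -52.8  45. ]
scene [234.1 219.7] [299.8 193.4]
top [327.1 221.4] [256.  199.4]
```

```bash
python3 -m jog '[[[14.2,37.1,0],0],[[14.2,37.1,0],0],[[14.2,37.1,0],0],[[14.2,37.1,0],0],[[0,0,20],0.12],[[0,0,20],0.12],[[0,0,20],0.12],[[0,0,20],0.12],[[0,0,10],0.12],[[0,0,0],0.12],[[0,0,0],0.12],[[0,0,0],0.12]]' 
python3 -m jog '[[[0,0,0],0.12],[[0,0,0],0],[[0,0,0],0],[[0,0,0],0],[[0,0,0],0]]'
python3 - <<'E'
from h import *; import pickle
print(telemetry.get_state()["q"])
c=cam("wrist");pickle.dump(c,open("w3.pkl","wb"));cv2.imwrite("pics/w3.png",c["pixels"][:,:,::-1])
np.set_printoptions(precision=1,suppress=True)
print(proj(c,[524,118,105]),proj(c,[489.5,189,105]))
E
```

```text
time_s: 3.45
position: [504.6, 167.9, 159.8]
ee_rot: [[-0.575, 0.818, -0.026], [0.817, 0.575, 0.041], [0.048, 0.002, -0.999]]
contact_force: [0.3, -0.1, -0.4]
gripper_width: 0.999
grasp_force: 0.0
time_s: 3.87
position: [515.1, 148.6, 156.4]
ee_rot: [[-0.497, 0.866, -0.042], [0.863, 0.499, 0.074], [0.085, 0.0, -0.996]]
contact_force: [-0.6, -0.1, -1.0]
gripper_width: 0.998
grasp_force: 0.0
[ 0.53287409  0.31476565 -0.26520686 -0.10155819 -0.99214855 -3.09611096]
[263.1 291.6] [271.7 166.7]
```

View pics/w3.png

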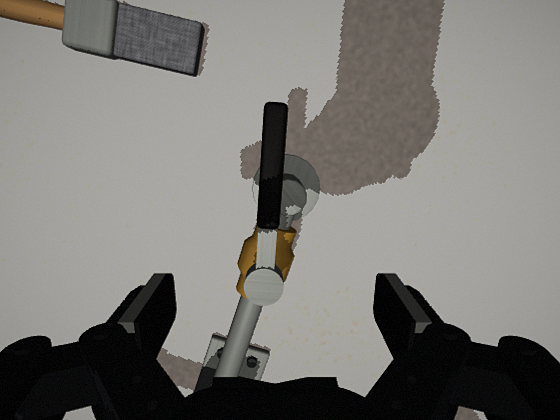

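The last joint hit its range, which left the tool slightly tilted. The view confirms the lever model: cap at (264,286), sleeve middle at (272,165). I turn back a bit and use a loose straddle.

```bash
python3 -m jog '[[[0,0,0],-0.12],[[0,0,0],-0.12],[[0,0,0],-0.12],[[0,0,0],0],[[0,0,0],0],[[0,0,0],0]]' 0.6 20
python3 -c "
from h import *;s=telemetry.get_state();np.set_printoptions(precision=3,suppress=True)
print(s['q'],s['position']);print(s['ee_rot'].T@(np.array([489.5,188.5,130])-s['position']),np.arctan2(*s['ee_rot'][1::-1,1]),s['gripper_width'])"
```

```text
time_s: 4.42
position: [515.2, 149.0, 156.2]
ee_rot: [[-0.769, 0.637, -0.043], [0.634, 0.77, 0.074], [0.08, 0.03, -0.996]]
contact_force: [-0.5, -0.8, 0.5]
gripper_width: 0.403
grasp_force: 0.0
[ 0.533  0.315 -0.265 -0.102 -0.992 -2.739] [515.211 149.044 156.241]
[42.698 13.211 30.146] 0.8793001009269995 0.40273399553311046
```

```bash
python3 -m jog '[[[21.3,6.6,15],0],[[21.4,6.6,15],0],[[0,0,0],0],[[0,0,0],0],[[0,0,0],0],[[-1,-0.4,12],0],[[-1,-0.4,12],0],[[-1,-0.4,12],0],[[-0.8,-0.3,12],0],[[0,0,0],0],[[0,0,0],0],[[0,0,0],0]]' 0.4
python3 - <<'E'
from h import *;s=telemetry.get_state();np.set_printoptions(precision=1,suppress=True)
R=s['ee_rot'];p=s['position'];print(p,s['contact_force'],np.arctan2(*R[1::-1,1]))
from scipy.spatial.transform import Rotation as Ro
H=np.array([524,118,83.])
n=12; ph=np.linspace(2.02,3.34,n+1)[1:]; psi0=np.arctan2(*R[1::-1,1]); tw=-(1.768-psi0)/n
for f in ph:
    # lead: target for tool centre, lever pushed by +y finger ~ slack 12 mm ahead
    t=H+80*np.array([np.cos(f),np.sin(f),0])
    print(R.T@(t-p),round(tw,3)); p=t; R=R@Ro.from_euler('z',tw).as_matrix()
E
```

```text
time_s: 5.42
position: [490.6, 188.0, 82.8]
ee_rot: [[-0.77, 0.637, -0.041], [0.633, 0.77, 0.074], [0.079, 0.031, -0.996]]
contact_force: [0.2, -0.2, 0.0]
gripper_width: 0.601
grasp_force: 0.0
[490.6 188.   82.8] [ 0.2 -0.2  0. ] 0.8802108562722147
[ 5.6 -7.4  0. ] -0.074
[ 2.9 -8.3 -0.1] -0.074
[ 2.6 -8.4 -0.2] -0.074
[ 2.3 -8.5 -0.2] -0.074
[ 2.  -8.5 -0.3] -0.074
[ 1.7 -8.6 -0.4] -0.074
[ 1.4 -8.7 -0.5] -0.074
[ 1.1 -8.7 -0.5] -0.074
[ 0.8 -8.7 -0.6] -0.074
[ 0.5 -8.8 -0.6] -0.074
[ 0.2 -8.8 -0.7] -0.074
[-0.2 -8.8 -0.7] -0.074
```

```bash
python3 -m jog '[[[5.5,-7.4,0],-0.074],[[2.9,-8.3,-0.1],-0.074],[[2.6,-8.4,-0.2],-0.074],[[2.3,-8.5,-0.2],-0.074],[[2,-8.5,-0.3],-0.074],[[1.7,-8.6,-0.4],-0.074],[[1.4,-8.7,-0.5],-0.074],[[1.1,-8.7,-0.5],-0.074],[[0.8,-8.7,-0.6],-0.074],[[0.5,-8.8,-0.6],-0.074],[[0.2,-8.8,-0.7],-0.074],[[-0.2,-8.8,-0.7],-0.074]]'
python3 -m jog '[[[0,0,0],0],[[0,0,0],0],[[0,0,0],0],[[0,0,0],0],[[0,0,0],0]]' 1 25
python3 - <<'E'
from h import *;s=telemetry.get_state();np.set_printoptions(precision=3,suppress=True)
print(s['q'],s['position'],s['contact_force'],s['gripper_width'],s['ee_rot']);p=s['position'];print("lever phi from grasp",np.arctan2(p[1]-118,p[0]-524)%6.283-np.pi/2-.197)
E
```

```text
time_s: 6.42
position: [445.4, 102.1, 83.5]
ee_rot: [[-0.979, -0.2, -0.041], [-0.202, 0.976, 0.075], [0.025, 0.082, -0.996]]
contact_force: [-1.4, 2.1, 0.9]
gripper_width: 0.601
grasp_force: 0.8
time_s: 6.83
position: [445.6, 103.3, 83.2]
ee_rot: [[-0.98, -0.196, -0.041], [-0.199, 0.977, 0.075], [0.025, 0.082, -0.996]]
contact_force: [-1.6, 4.4, 3.8]
gripper_width: 0.167
grasp_force: 24.3
[ 0.523  0.293 -0.525 -0.125 -0.754 -1.803] [445.589 103.303  83.179] [-1.62   4.394  3.834] 0.16662181612856086 [[-0.98  -0.196 -0.041]
 [-0.199  0.977  0.075]
 [ 0.025  0.082 -0.996]]
lever phi from grasp 1.558896996901065
```

```bash
python3 -m jog '[[[0,-2,0],0],[[0,-2,0],0],[[0,-2,0],0],[[0,0,0],0],[[0,0,0],0]]'
python3 - <<'E'
from h import *; import pickle
s=telemetry.get_state();p=s['position'];print(np.arctan2(p[1]-118,p[0]-524)%6.283-np.pi/2-.197)
E
```

```text
time_s: 7.25
position: [445.8, 102.7, 83.1]
ee_rot: [[-0.98, -0.195, -0.041], [-0.198, 0.977, 0.083], [0.024, 0.09, -0.996]]
contact_force: [-13.9, 28.7, 9.9]
gripper_width: 0.168
grasp_force: 30.1
1.5671364346986456
```

The lever is at its stop. I release it, rise, and then straighten the tool's tilt by working the last joint against its opposite end.

```bash
python3 -m jog '[[[0,5,0],0],[[0,0,0],0],[[0,0,0],0],[[0,0,0],0],[[0.5,2,-20],0],[[0.5,2,-20],0],[[0.9,3.4,-37],0],[[0.9,3.4,-37],0],[[0.9,3.4,-37],0],[[0,0,0],0],[[0,0,0],0]]' 0.4
python3 -m jog '[[[0,0,0],-0.124],[[0,0,0],-0.124],[[0,0,0],-0.124],[[0,0,0],-0.124],[[0,0,0],-0.124],[[0,0,0],-0.124],[[0,0,0],-0.124],[[0,0,0],-0.124],[[0,0,0],-0.124],[[0,0,0],-0.124],[[0,0,0],-0.124],[[0,0,0],-0.124]]' 0
python3 - <<'E'
from h import *
c=cam("wrist");s=telemetry.get_state();np.set_printoptions(precision=3,suppress=True);print(s["q"])
c=cam("top");cv2.imwrite("pics/t2.png",cv2.resize(c["pixels"][160:240,190:350,::-1],None,fx=4,fy=4))
E
```

```text
time_s: 8.17
position: [446.2, 102.9, 235.9]
ee_rot: [[-0.98, -0.195, -0.038], [-0.198, 0.977, 0.076], [0.022, 0.082, -0.996]]
contact_force: [-0.7, 0.5, -0.1]
gripper_width: 0.599
grasp_force: 0.0
time_s: 9.17
position: [444.3, 102.1, 231.9]
ee_rot: [[0.119, -0.992, -0.046], [-0.99, -0.122, 0.072], [-0.077, 0.037, -0.996]]
contact_force: [0.4, -0.5, 0.4]
gripper_width: 0.999
grasp_force: 0.0
[ 0.524  0.11  -0.331 -0.094 -1.136 -0.359]
```

View pics/t2.png

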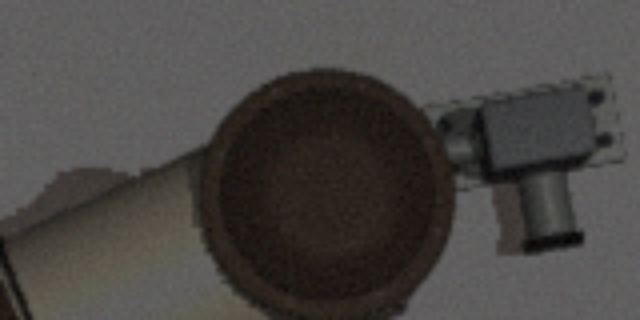

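The arm hides the valve in this view; the station looks undisturbed. I continue turning.

```bash
python3 -m jog '[[[0,0,0],-0.124],[[0,0,0],-0.124],[[0,0,0],-0.124],[[0,0,0],-0.124],[[0,0,0],-0.124],[[0,0,0],-0.124],[[0,0,0],-0.124],[[0,0,0],-0.124],[[0,0,0],-0.124],[[0,0,0],-0.124],[[0,0,0],-0.124],[[0,0,0],-0.124]]' >/dev/null
python3 -m jog '[[[0,0,0],-0.124],[[0,0,0],-0.124],[[0,0,0],-0.124],[[0,0,0],-0.124],[[0,0,0],-0.124],[[0,0,0],-0.124],[[0,0,0],-0.124],[[0,0,0],-0.124],[[0,0,0],-0.124],[[0,0,0],-0.124],[[0,0,0],-0.124],[[0,0,0],-0.124]]'
python3 -c "
from h import *;print(telemetry.get_state()['q'].round(3))"
python3 -m jog '[[[0,0,0],-0.124],[[0,0,0],-0.124],[[0,0,0],0],[[0,0,0],0]]'
python3 -c "
from h import *;print(telemetry.get_state()['q'].round(3))"
python3 -m jog '[[[0,0,0],-0.1],[[0,0,0],-0.1],[[0,0,0],0],[[0,0,0],0]]'
python3 -c "
from h import *;print(telemetry.get_state()['q'].round(3))"
```

```text
time_s: 11.27
position: [444.6, 102.5, 232.6]
ee_rot: [[0.049, 0.998, -0.045], [0.996, -0.046, 0.073], [0.07, -0.048, -0.996]]
contact_force: [-0.1, -0.5, -0.1]
gripper_width: 0.997
grasp_force: 0.0
[ 0.524  0.109 -0.33  -0.094 -1.136  2.61 ]
time_s: 11.6
position: [444.8, 102.6, 233.0]
ee_rot: [[-0.19, 0.981, -0.044], [0.979, 0.193, 0.073], [0.08, -0.029, -0.996]]
contact_force: [0.0, 0.5, 0.2]
gripper_width: 1.003
grasp_force: 0.0
[ 0.524  0.109 -0.329 -0.094 -1.136  2.85 ]
time_s: 11.93
position: [445.0, 102.9, 233.5]
ee_rot: [[-0.381, 0.923, -0.043], [0.921, 0.384, 0.073], [0.084, -0.012, -0.996]]
contact_force: [0.2, -0.1, 0.8]
gripper_width: 1.001
grasp_force: 0.0
[ 0.524  0.108 -0.329 -0.094 -1.136  3.05 ]
```

```bash
for i in 1 2 3; do python3 -m jog '[[[0,0,0],-0.08],[[0,0,0],0],[[0,0,0],0]]' | sed -n '2,3p';done
python3 -c "
from h import *;print(telemetry.get_state()['q'].round(3))"
```

```text
position: [441.1, 109.7, 234.5]
ee_rot: [[-0.448, 0.893, -0.038], [0.891, 0.449, 0.065], [0.075, -0.004, -0.997]]
position: [432.4, 122.6, 235.8]
ee_rot: [[-0.504, 0.863, -0.025], [0.862, 0.504, 0.047], [0.054, 0.002, -0.999]]
position: [423.3, 134.6, 236.4]
ee_rot: [[-0.557, 0.83, -0.013], [0.83, 0.557, 0.03], [0.032, 0.007, -0.999]]
[ 0.653  0.069 -0.385 -0.036 -1.108  3.095]
```

Works as predicted: about 1 degree of tilt is removed per step.

```bash
python3 -m jog '[[[0,0,0],-0.08],[[0,0,0],0],[[0,0,0],0]]' | sed -n '2,3p'; python3 -m jog '[[[0,0,0],-0.05],[[0,0,0],0],[[0,0,0],0]]' | sed -n '2,3p'
python3 -c "
from h import *;print(telemetry.get_state()['q'].round(3), telemetry.get_state()['ee_rot'].round(4))"
```

```text
position: [413.6, 146.0, 236.6]
ee_rot: [[-0.608, 0.794, 0.001], [0.794, 0.608, 0.015], [0.011, 0.01, -1.0]]
position: [407.5, 152.8, 236.5]
ee_rot: [[-0.638, 0.77, 0.01], [0.77, 0.638, 0.005], [-0.002, 0.011, -1.0]]
[ 7.370e-01  4.400e-02 -4.260e-01  3.000e-03 -1.090e+00  3.096e+00] [[-0.6385  0.7696  0.0097]
 [ 0.7696  0.6385  0.0051]
 [-0.0023  0.0107 -0.9999]]
```

```bash
python3 -m jog '[[[-28.9,-24.9,-0.2],0],[[-28.9,-24.9,-0.2],0],[[-28.9,-24.9,-0.2],0],[[-28.9,-24.9,-0.2],0],[[-28.9,-24.9,-0.2],0],[[-28.9,-24.9,-0.2],0],[[-28.9,-24.9,-0.2],0],[[-28.9,-24.9,-0.2],0],[[-28.9,-24.9,-0.2],0],[[-28.9,-24.9,-0.2],0],[[-28.9,-24.9,-0.2],0],[[-28.9,-24.9,-0.2],0]]' 0|sed -n 1,3p
python3 -m jog '[[[0,0,0],0],[[0,0,0],0.12],[[0,0,0],0.12],[[0,0,0],0.12],[[0,0,0],0.12],[[0,0,0],0.12],[[0,0,0],0.12],[[0,0,0],0.12],[[0,0,0],0.12],[[0,0,0],0.12],[[0,0,0],0.12],[[0,0,0],0.12]]' >/dev/null
python3 -m jog '[[[0,0,0],0.12],[[0,0,0],0.12],[[0,0,0],0.12],[[0,0,0],0.12],[[0,0,0],0.12],[[0,0,0],0.12],[[0,0,0],0.12],[[0,0,0],0.12],[[0,0,0],0.03],[[0,0,0],0],[[0,0,0],0],[[0,0,0],0]]'
python3 - <<'E'
from h import *;s=telemetry.get_state();np.set_printoptions(precision=3,suppress=True)
print(s['q'],s['position']);print(s['ee_rot'].T@(np.array([399,-305,120])-s['position']),np.arctan2(*s['ee_rot'][1::-1,1])+np.pi)
c=cam("wrist");im=c["pixels"].astype(int);cv2.imwrite("pics/w4.png",c["pixels"][:,:,::-1])
for q in([399,-305,80],[454,-308,80],[344,-302,80],[454,-280,80],[454,-336,80],[344,-274,80],[344,-330,80]): print(proj(c,q))
t=cam("top")["pixels"].astype(int)
m=(t[200:260,200:300].max(2)<32).astype(np.uint8);n,l,st,ce=cv2.connectedComponentsWithStats(m)
for k in range(1,n):
  if st[k,4]>15:print("black",st[k],ce[k]+[200,200])
ex=np.array([np.cos(.197),np.sin(.197),0]);tc=cam("top");print(proj(tc,np.array([524,118,105])-80*ex))
E
```

```text
time_s: 14.18
position: [256.8, -123.7, 247.2]
ee_rot: [[-0.49, 0.86, 0.141], [0.838, 0.51, -0.196], [-0.241, 0.022, -0.97]]
time_s: 16.18
position: [257.9, -122.4, 247.1]
ee_rot: [[0.967, -0.214, 0.142], [-0.185, -0.963, -0.195], [0.178, 0.163, -0.97]]
contact_force: [0.2, -1.0, 0.8]
gripper_width: 1.0
grasp_force: 0.0
[ 0.464 -0.433 -0.863  0.268 -1.115  0.787] [ 257.947 -122.379  247.112]
[147.388 125.056 179.001] 1.352261403564135
[397.376  39.04 ]
[390.872 -22.438]
[403.584  97.723]
[363.201 -18.214]
[417.903 -26.565]
[377.328 103.112]
[429.259  92.454]
black [ 59  19  10  30 142] [263.683 233.225]
[262.862 234.308]
```

View pics/w4.png

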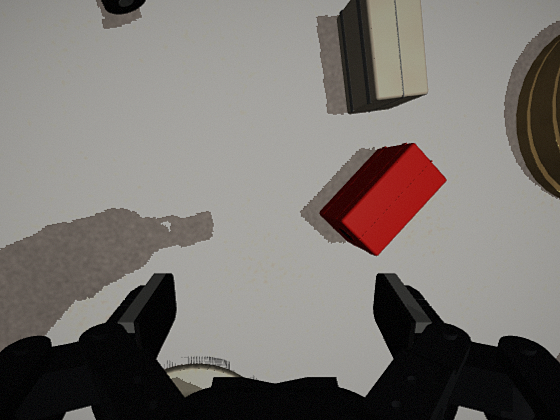

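The view shows the mould at (395,50) and a red block at (385,200). The last joint's end stop blocked that move and the tool tilted. The valve is confirmed shut: the sleeve is at top-view (264,233), predicted (263,234). I straighten again at the opposite end stop, over free space.

```bash
python3 -m jog '[[[40,-7.5,-0.8],0],[[40,-7.5,-0.8],0],[[40,-7.5,-0.8],0],[[-2.8,-39.2,-7.1],0],[[-2.8,-39.2,-7.1],0],[[-2.8,-39.2,-7.1],0],[[-2.8,-39.2,-7.1],0],[[-2.8,-39.2,-7.1],0],[[-2.8,-39.2,-7.1],0],[[-2.8,-39.2,-7.1],0],[[-2.8,-39.2,-7.1],0],[[-2.8,-39.2,-7.1],0]]' |sed -n 1,3p
python3 -m jog '[[[0,0,0],0.124],[[0,0,0],0.124],[[0,0,0],0.124],[[0,0,0],0.124],[[0,0,0],0.124],[[0,0,0],0.124],[[0,0,0],0.124],[[0,0,0],0.124],[[0,0,0],0.124],[[0,0,0],0.124],[[0,0,0],0.124],[[0,0,0],0.124]]' >/dev/null
python3 -m jog '[[[0,0,0],0.124],[[0,0,0],0.124],[[0,0,0],0.124],[[0,0,0],0.124],[[0,0,0],0.124],[[0,0,0],0.124],[[0,0,0],0.124],[[0,0,0],0.124],[[0,0,0],0.124],[[0,0,0],0.124],[[0,0,0],0.124],[[0,0,0],0.124]]' | sed -n 1,3p
python3 -c "
from h import *;print(telemetry.get_state()['q'].round(3), telemetry.get_state()['ee_rot'].round(4))"
```

```text
time_s: 17.33
position: [420.1, 236.8, 267.1]
ee_rot: [[0.967, -0.213, 0.142], [-0.183, -0.963, -0.195], [0.178, 0.163, -0.97]]
time_s: 19.33
position: [420.4, 234.7, 267.0]
ee_rot: [[-0.988, 0.057, 0.142], [0.029, 0.98, -0.196], [-0.15, -0.189, -0.97]]
[ 0.989  0.112 -0.384  0.247 -1.175 -2.711] [[-0.9883  0.0574  0.1415]
 [ 0.0289  0.9802 -0.1958]
 [-0.15   -0.1894 -0.9704]]
```

```bash
python3 -m jog '[[[0,0,0],0.12],[[0,0,0],0.12],[[0,0,0],0.12],[[0,0,0],0.1],[[0,0,0],0],[[0,0,0],0]]' | sed -n 1,3p
for i in 1 2 ; do python3 -m jog '[[[0,0,0],0.1],[[0,0,0],0.1],[[0,0,0],0],[[0,0,0],0]]' | sed -n '2,3p';done
python3 -c "
from h import *;print(telemetry.get_state()['q'].round(3))"
```

```text
time_s: 19.83
position: [431.8, 227.2, 271.0]
ee_rot: [[-0.874, 0.469, 0.126], [0.444, 0.877, -0.186], [-0.198, -0.106, -0.974]]
position: [463.1, 201.6, 280.6]
ee_rot: [[-0.803, 0.59, 0.084], [0.575, 0.804, -0.152], [-0.157, -0.074, -0.985]]
position: [491.7, 171.9, 287.5]
ee_rot: [[-0.717, 0.696, 0.046], [0.688, 0.717, -0.113], [-0.112, -0.05, -0.992]]
[ 0.716  0.17  -0.201  0.123 -1.243 -3.096]
```

```bash
python3 -m jog '[[[0,0,0],0.1],[[0,0,0],0.1],[[0,0,0],0],[[0,0,0],0]]' | sed -n '2,3p';python3 -m jog '[[[0,0,0],0.08],[[0,0,0],0.08],[[0,0,0],0],[[0,0,0],0]]' | sed -n '2,3p'
python3 -c "
from h import *;print(telemetry.get_state()['q'].round(3))"
```

```text
position: [517.6, 137.5, 291.8]
ee_rot: [[-0.618, 0.786, 0.013], [0.784, 0.617, -0.069], [-0.063, -0.033, -0.997]]
position: [535.8, 107.3, 293.5]
ee_rot: [[-0.531, 0.847, -0.009], [0.847, 0.531, -0.031], [-0.022, -0.024, -0.999]]
[ 0.508  0.22  -0.08   0.024 -1.294 -3.096]
```

```bash
python3 -m jog '[[[0,0,0],0.1],[[0,0,0],0],[[0,0,0],0]]' | sed -n '2,3p';python3 -m jog '[[[0,0,0],-0.12],[[0,0,0],-0.12],[[0,0,0],-0.12],[[0,0,0],-0.12],[[0,0,0],-0.12],[[0,0,0],-0.12],[[0,0,0],-0.12],[[0,0,0],-0.12],[[0,0,0],-0.1],[[0,0,0],0],[[0,0,0],0]]' | sed -n '1,3p'
python3 - <<'E'
from h import *;s=telemetry.get_state();np.set_printoptions(precision=3,suppress=True)
print(s['q']);print(s['ee_rot'],s['ee_rot'].T@(np.array([380,-305,230])-s['position']),np.arctan2(*s['ee_rot'][1::-1,1]))
E
```

```text
position: [545.7, 87.0, 293.5]
ee_rot: [[-0.474, 0.88, -0.02], [0.88, 0.474, -0.007], [0.004, -0.021, -1.0]]
time_s: 22.33
position: [545.6, 87.5, 293.8]
ee_rot: [[-1.0, 0.018, -0.02], [0.018, 1.0, -0.006], [0.02, -0.007, -1.0]]
[ 0.451  0.233 -0.051 -0.003 -1.307 -2.039]
[[-1.     0.018 -0.02 ]
 [ 0.018  1.    -0.006]
 [ 0.02  -0.007 -1.   ]] [ 157.137 -395.012   69.431] 1.552633992514963
```

```bash
python3 -m jog '[[[13.1,-32.9,5.8],0],[[13.1,-32.9,5.8],0],[[13.1,-32.9,5.8],0],[[13.1,-32.9,5.8],0],[[13.1,-32.9,5.8],0],[[13.1,-32.9,5.8],0],[[13.1,-32.9,5.8],0],[[13.1,-32.9,5.8],0],[[13.1,-32.9,5.8],0],[[13.1,-32.9,5.8],0],[[13.1,-32.9,5.8],0],[[13.1,-32.9,5.8],0]]' >/dev/null
python3 -m jog '[[[0,0,0],0],[[0,0,0],0],[[0,0,0],0]]'
python3 - <<'E'
from h import *;import pickle;s=telemetry.get_state();np.set_printoptions(precision=2,suppress=True)
c=cam("wrist");pickle.dump(c,open("w5.pkl","wb"));im=c["pixels"].astype(int);print(s["q"])
for q in([454,-308,80],[344,-302,80],[454,-280,80],[454,-336,80],[344,-274,80],[344,-330,80]): print(proj(c,q))
m=((im.max(2)>90)&(im[...,0]-im[...,2]>14)&(im[...,0]-im[...,1]<25)).astype(np.uint8);n,l,st,ce=cv2.connectedComponentsWithStats(m)
for k in range(1,n):
  if st[k,4]>500:print(st[k],ce[k])
uc,vc=proj(c,[399,-305,80]).round().astype(int)
g=im.sum(2)
print("row",uc,vc,g[vc,uc-50:uc+50].tolist()); 
print("col",g[vc-80:vc+80,uc+12].tolist())
E
```

```text
time_s: 23.58
position: [380.7, -305.6, 229.8]
ee_rot: [[-1.0, 0.019, -0.019], [0.019, 1.0, -0.006], [0.019, -0.006, -1.0]]
contact_force: [0.1, 0.3, 0.9]
gripper_width: 0.998
grasp_force: 0.0
[-0.34  0.16 -0.32  0.01 -1.11 -1.26]
[274.23 276.87]
[278.76 160.6 ]
[303.66 276.45]
[244.85 277.3 ]
[311.22 160.01]
[246.37 161.19]
[  0   0  62 199 885] [41.47 78.38]
[ 39  14  42 167 641] [66.38 80.71]
[   0   16   47  187 5171] [ 20.51 107.98]
[ 279   39  106   76 1190] [333.54  78.43]
[  17   50   90  166 1999] [ 81.41 148.39]
[  275   156   285   152 15194] [400.38 220.17]
[ 245  161   34  116 3406] [260.84 218.02]
row 276 222 [508, 505, 503, 497, 495, 510, 503, 504, 502, 510, 499, 510, 506, 506, 509, 506, 505, 509, 515, 495, 293, 425, 465, 474, 476, 479, 477, 479, 475, 482, 476, 473, 480, 478, 477, 483, 489, 471, 255, 274, 284, 273, 280, 280, 282, 273, 280, 278, 286, 279, 201, 231, 289, 283, 283, 279, 281, 283, 278, 269, 288, 279, 282, 281, 277, 277, 276, 284, 285, 284, 279, 289, 276, 280, 285, 279, 286, 272, 282, 253, 229, 208, 330, 316, 305, 313, 311, 308, 311, 305, 303, 304, 281, 340, 537, 512, 498, 505, 502, 499]
col [504, 502, 510, 503, 503, 502, 506, 502, 508, 504, 522, 518, 243, 108, 138, 140, 145, 138, 138, 124, 141, 284, 432, 465, 486, 481, 487, 482, 479, 479, 476, 481, 483, 475, 474, 477, 471, 473, 475, 483, 482, 481, 472, 477, 480, 478, 485, 475, 478, 475, 478, 478, 475, 482, 483, 480, 480, 483, 495, 479, 250, 270, 278, 281, 284, 276, 280, 285, 278, 289, 283, 283, 292, 293, 284, 282, 277, 278, 282, 279, 282, 279, 272, 284, 283, 271, 283, 280, 281, 273, 291, 470, 494, 484, 486, 481, 486, 483, 479, 486, 479, 482, 487, 483, 483, 475, 482, 480, 484, 477, 477, 480, 477, 478, 480, 464, 472, 468, 470, 475, 472, 475, 473, 474, 477, 477, 471, 471, 476, 467, 475, 472, 478, 478, 471, 397, 463, 513, 505, 507, 509, 501, 509, 514, 501, 222, 33, 46, 52, 53, 57, 52, 80, 56, 65, 59, 57, 70, 57, 56]
```

```bash
python3 -m jog '[[[-4.6,0.4,33],0.03],[[-4.6,0.4,33],0],[[-4.6,0.4,33],0],[[-4.6,0.4,33],0],[[-4.4,0.4,33],0],[[0,0.2,20],0],[[0,0,14.5],0],[[0,0,0],0],[[0,0,0],0],[[0,0,0],0]]'
python3 -m jog '[[[0,0,0],0],[[0,0,0],0],[[0,0,0],0],[[0,0,0],0],[[0,0,0],0],[[0,0,0],0]]' 1 50
```

```text
time_s: 24.47
position: [401.1, -305.5, 31.0]
ee_rot: [[-0.999, 0.046, -0.017], [0.046, 0.999, -0.007], [0.017, -0.008, -1.0]]
contact_force: [-0.2, -0.1, 0.6]
gripper_width: 1.005
grasp_force: 0.0
time_s: 24.97
position: [400.5, -305.9, 31.3]
ee_rot: [[-0.999, 0.048, -0.017], [0.048, 0.999, -0.007], [0.017, -0.007, -1.0]]
contact_force: [0.2, 2.7, 4.4]
gripper_width: 0.65
grasp_force: 54.0
```

```bash
python3 -m jog '[[[0,0,-6],0],[[0,0,-7],0],[[0,0,-7],0],[[0,0,-5],0],[[0,0,0],0],[[0,0,0],0]]'
python3 -m jog '[[[0.2,10,0],0],[[0.4,20,-0.2],0],[[0.4,24,-0.2],0],[[0.5,25,-0.2],0],[[0.5,25,-0.2],0],[[0.5,25,-0.2],0],[[0.5,25,-0.2],0],[[0.5,25,-0.2],0],[[0.4,24,-0.2],0],[[0.3,15,0],0],[[0.2,9,0],0],[[0,0,0],0]]'
python3 -m jog '[[[0,0,0],-0.05],[[0,0,0],-0.05],[[0,0,0],-0.05],[[0,0,0],-0.05],[[0,0,0],-0.045],[[0,0,0],0],[[0,0,0],0],[[0,0,0],0]]'
python3 - <<'E'
from h import *;import pickle;d={}
for n in("top","scene","wrist"):d[n]=cam(n)
pickle.dump(d,open("c1.pkl","wb"))
s=telemetry.get_state();print(s["q"].round(3))
def z(c,x,y,w,h,f,g=1):return cv2.resize(np.clip(c["pixels"][y:y+h,x:x+w,::-1]*float(g),0,255).astype(np.uint8),None,fx=f,fy=f,interpolation=cv2.INTER_CUBIC)
a=z(d["top"],240,180,130,100,4,1.7);b=z(d["wrist"],180,100,140,200,2); e=z(d["scene"],190,180,130,100,4)
v=np.zeros((600,800,3),np.uint8);v[:400,:520]=a;v[:400,520:800]=b;v[400:600,:260]=cv2.resize(e,(260,200));cv2.imwrite("pics/c1.png",v)
E
```

```text
time_s: 25.47
position: [400.2, -305.6, 55.2]
ee_rot: [[-0.999, 0.048, -0.019], [0.048, 0.999, -0.006], [0.018, -0.007, -1.0]]
contact_force: [-0.2, 0.7, -5.4]
gripper_width: 0.65
grasp_force: 54.5
time_s: 26.47
position: [406.6, -77.2, 55.0]
ee_rot: [[-0.999, 0.045, -0.019], [0.045, 0.999, -0.006], [0.019, -0.007, -1.0]]
contact_force: [0.0, 0.2, -5.7]
gripper_width: 0.648
grasp_force: 54.6
time_s: 27.13
position: [406.5, -79.1, 54.9]
ee_rot: [[-0.981, -0.194, -0.02], [-0.194, 0.981, -0.006], [0.021, -0.002, -1.0]]
contact_force: [-0.1, -0.1, -4.8]
gripper_width: 0.651
grasp_force: 54.7
[ 0.206  0.277 -0.709  0.003 -0.605 -1.583]
```

View pics/c1.png

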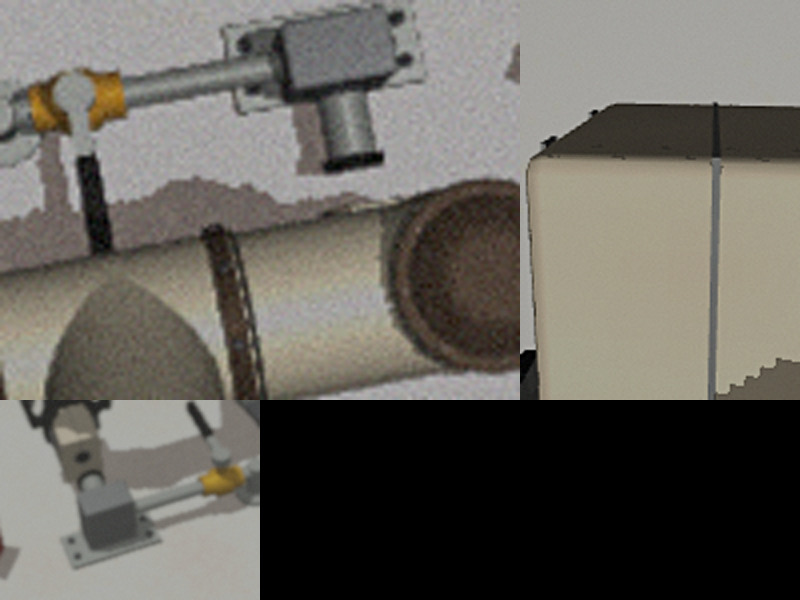

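The picture shows the lever square to the pipe, and the mould held before the nozzle with its hole in line (scene hole about (231,208), rubber about (236,218)). I measure the hole and seam numerically.

```bash
python3 - <<'E'
import pickle;from h import *
np.set_printoptions(precision=2,suppress=True)
d=pickle.load(open("c1.pkl","rb"));s=telemetry.get_state();R=s['ee_rot'];p=s['position']
c=d["wrist"];g=c["pixels"].astype(int).sum(2)
pts=[]
for r in range(185,235,4):
    w=g[r,266:288];pts.append((266+w.argmin(),r))
f=np.polyfit([q[1] for q in pts],[q[0] for q in pts],1)
zt=80+p[2]-31.3
A,B=[ray(c,(np.polyval(f,r),r),zt) for r in(185,300)]
print("seam",A,B,np.arctan2(*(B-A)[1::-1]))
back=ray(c,(278,178.5),zt);print("back edge",back)
yaw=np.arctan2(-R[0,1],R[1,1]);ex=np.array([np.cos(yaw),np.sin(yaw),0]);ey=np.array([-ex[1],ex[0],0]);print("tool yaw",yaw)
print("tcp rel seam lateral",(A-p)@ey, "back rel tcp",(back-p)@ex)
hole=p+ey*0+54.5*ex;hole[2]=45+p[2]-31.3
face=np.array([485.4,-63.,45])
e=d["scene"];print("pred hole",hole,proj(e,hole),"face",proj(e,face))
im=e["pixels"].astype(int).max(2)
u,v=proj(e,hole).astype(int);sub=im[v-10:v+14,u-12:u+16];print(sub)
st=d["scene"]
E
```

```text
seam [354.   -88.23 103.64] [390.42 -81.88 103.64] 0.17284117429620113
back edge [352.12 -88.41 103.64]
tool yaw 0.19618213599214082
tcp rel seam lateral 1.02132195899149 back rel tcp -55.300486235387964
pred hole [460.05 -68.2   68.64] [230.3  207.93] face [233.84 219.73]
[[133 157 168 168 168 167 169 168 167 162 153 148 154 156 158 153 146 127
  117 110 119 140 162 171 171 172 172 172]
 [122 152 165 168 169 169 169 169 172 168 162 157 160 159 158 151 142 126
  113 105 107 130 154 161 166 169 171 172]
 [110 140 161 166 168 168 168 168 168 163 157 150 141 139 135 123 117 108
  102  98 101 113 131 140 153 166 171 171]
 [ 93 128 155 166 166 165 161 157 154 146 140 125 112 110 107 105  96  97
   98  97  94 103 110 124 141 160 168 171]
 [ 84 115 144 155 155 150 141 133 121 118 108 100  95  94  93  95  97  94
   96  95  96  96 106 120 131 149 165 171]
 [ 80 100 119 126 126 120 111 102  98  97  95  93  89  94  97  97  94  94
   97  95  96  98 104 120 127 141 159 169]
 [ 77  86 100 102 103  99  99  94  96  97  94  95  89  92  97  96  99  97
   98  97  96 100 108 120 125 134 147 166]
 [ 86  
[... 1282 characters left out ...]
170 167 146 115  97  96  95  95  96  94  97  97  96  87  79  71  65  59
   52  55  59  68  80 103 120 123 125 124]
 [169 161 141 115  99  95  95  95  94  95  94  92  85  74  66  60  48  54
   52  53  53  50  67  92 115 123 122 123]
 [169 161 139 118 101  96  96  99  96  94  95  86  72  55  49  59  69  83
   86  81  76  64  64  84 109 124 121 123]
 [170 166 151 125 108  99  95  98  95  94  90  74  58  53  69  86 108 116
  119 118 107  92  71  73  98 117 122 121]
 [172 168 158 133 111 104  94  97  96  95  80  62  53  71  98 117 131 135
  132 129 123 109  87  77  92 116 122 122]
 [171 168 161 142 121 111 103 103 106 100  79  56  64  89 117 133 135 138
  139 131 126 117 100  88  97 115 120 119]]
```

```bash
python3 -m jog '[[[0,0,6],0],[[0,0,6],0],[[0,0,5],0],[[0,0,4.5],0],[[0,0,0],0],[[0,0,0],0],[[-5,0.3,-0.1],0],[[-6,0.3,-0.1],0],[[-6,0,-0.1],0],[[-4,0,-0.1],0],[[0,0,0],0],[[0,0,0],0]]'
python3 -m jog '[[[-1,0,0],0],[[-1,0,0],0],[[-1,0,0],0],[[-1,0,0],0],[[-1,0,0],0],[[-1,0,0],0],[[0,0,0],0],[[0,0,0],0],[[0,0,0],0]]'
```

```text
time_s: 28.28
position: [427.0, -74.0, 33.4]
ee_rot: [[-0.98, -0.196, -0.019], [-0.195, 0.981, -0.006], [0.02, -0.002, -1.0]]
contact_force: [-1.4, 0.9, -5.2]
gripper_width: 0.651
grasp_force: 54.6
time_s: 29.03
position: [432.0, -73.0, 33.2]
ee_rot: [[-0.98, -0.196, -0.02], [-0.195, 0.981, -0.006], [0.021, -0.002, -1.0]]
contact_force: [-1.8, -0.6, -5.0]
gripper_width: 0.648
grasp_force: 54.6
```

```bash
python3 -m jog '[[[-1,0,0],0],[[-1,0,0],0],[[-1,0,0],0],[[-1,0,0],0],[[-1,0,0],0],[[-1,0,0],0],[[0,0,0],0],[[0,0,0],0],[[0,0,0],0]]'
```

```text
time_s: 29.78
position: [436.9, -72.1, 32.9]
ee_rot: [[-0.98, -0.195, -0.023], [-0.195, 0.981, -0.006], [0.024, -0.002, -1.0]]
contact_force: [-6.4, -1.2, -2.0]
gripper_width: 0.649
grasp_force: 54.7
```

```bash
python3 -m jog '[[[-1,0,0],0],[[-1,0,0],0],[[-1,0,0],0],[[-1,0,0],0],[[-1,0,0],0],[[-1,0,0],0],[[0,0,0],0],[[0,0,0],0],[[0,0,0],0],[[0,0,0],0]]'
python3 - <<'E'
from h import *;import time
np.set_printoptions(precision=2,suppress=True)
for i in range(3):
    c=cam("scene");s=telemetry.get_state();print(s["contact_force"],s["position"])
im=c["pixels"].astype(int).max(2)
c=cam("top");t=c["pixels"].astype(int)
m=(t[200:260,200:300].max(2)<32).astype(np.uint8);n,l,st,ce=cv2.connectedComponentsWithStats(m)
for k in range(1,n):
  if st[k,4]>15:print("black",st[k],ce[k]+[200,200])
w=cam("wrist");g=w["pixels"].astype(int).sum(2)
R=s['ee_rot'];p=s['position']
pts=[(262+g[r,262:290].argmin(),r) for r in range(185,300,5)];print(pts)
E
```

```text
time_s: 30.62
position: [440.7, -71.3, 32.4]
ee_rot: [[-0.98, -0.195, -0.027], [-0.195, 0.981, -0.007], [0.028, -0.001, -1.0]]
contact_force: [-9.5, -1.3, -0.1]
gripper_width: 0.654
grasp_force: 54.7
[-9.17 -0.28 -0.95] [440.74 -71.29  32.43]
[-9.44 -1.78 -0.65] [440.71 -71.29  32.44]
[-7.01 -2.15 -0.56] [440.75 -71.29  32.45]
black [59 19  6  6 31] [261.45 221.42]
black [86 18  9 14 61] [290.   223.15]
black [ 31  30   8  30 104] [233.66 247.19]
black [94 48  5 12 31] [296.   254.52]
[(np.int64(282), 185), (np.int64(276), 190), (np.int64(277), 195), (np.int64(276), 200), (np.int64(276), 205), (np.int64(276), 210), (np.int64(276), 215), (np.int64(277), 220), (np.int64(277), 225), (np.int64(276), 230), (np.int64(275), 235), (np.int64(275), 240), (np.int64(275), 245), (np.int64(275), 250), (np.int64(275), 255), (np.int64(275), 260), (np.int64(275), 265), (np.int64(276), 270), (np.int64(276), 275), (np.int64(275), 280), (np.int64(275), 285), (np.int64(274), 290), (np.int64(288), 295)]
```

```bash
python3 -m jog '[[[-1,0,0],0],[[-1,0,0],0],[[-1,0,0],0],[[-1,0,0],0],[[-0.5,0,0],0],[[0,0,0],0],[[0,0,0],0],[[0,0,0],0],[[0,0,0],0],[[0,0,0],0],[[0,0,0],0],[[0,0,0],0]]'
python3 - <<'E'
from h import *
np.set_printoptions(precision=2,suppress=True)
F=[]
for i in range(6):
    c=cam("scene");s=telemetry.get_state();F.append(s["contact_force"])
print(np.mean(F,0),s["position"])
cv2.imwrite("pics/end.png",c["pixels"][:,:,::-1])
im=c["pixels"].astype(int)
# sleeve in scene: predicted shut position, mean blackness
ex=np.array([np.cos(.197),np.sin(.197),0])
for dphi in(-.3,-.15,0,.15):
    a=np.pi+.197+dphi
    v=[im[tuple(proj(c,np.array([524,118,105])+r*np.array([np.cos(a),np.sin(a),0])).round().astype(int)[::-1])].max() for r in(55,70,80,90,105)]
    print(dphi,v)
E
```

```text
time_s: 31.87
position: [443.6, -70.7, 32.0]
ee_rot: [[-0.98, -0.195, -0.03], [-0.194, 0.981, -0.007], [0.031, -0.001, -1.0]]
contact_force: [-10.8, -0.6, 0.4]
gripper_width: 0.646
grasp_force: 54.6
[-11.04  -1.03   0.76] [443.59 -70.7   32.03]
-0.3 [np.int64(172), np.int64(173), np.int64(170), np.int64(170), np.int64(171)]
-0.15 [np.int64(119), np.int64(154), np.int64(165), np.int64(168), np.int64(171)]
0 [np.int64(40), np.int64(40), np.int64(40), np.int64(41), np.int64(44)]
0.15 [np.int64(73), np.int64(122), np.int64(152), np.int64(143), np.int64(171)]
```

```bash
python3 -m jog '[[[-0.6,0,0],0],[[-0.6,0,0],0],[[0,0,0],0],[[0,0,0],0],[[0,0,0],0],[[0,0,0],0],[[0,0,0],0],[[0,0,0],0],[[0,0,0],0],[[0,0,0],0],[[0,0,0],0],[[0,0,0],0]]'
python3 -c "
from station import manip;print(manip.hand_in())"
```

```text
time_s: 33.17
position: [444.4, -70.5, 32.0]
ee_rot: [[-0.98, -0.195, -0.031], [-0.194, 0.981, -0.007], [0.032, -0.001, -0.999]]
contact_force: [-10.9, -1.8, 1.3]
gripper_width: 0.653
grasp_force: 54.6
the job is handed in; nothing more can be done
None
```

I handed the job in at about 33 s with the valve shut and the gripper holding the mould against the nozzle at about 11 N (wrist reading), with the hole an estimated 1 mm off centre sideways; no verdict came back, and I did not re-check the bystanders' positions.

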